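# Open the lens inspection light and stand the lens on its port

### The job

Get the medium-length lens ready for a fungus check on the lens inspection light: swing the light's steel dust cover aside on its pin until it is fully back against its open stop, then stand that lens, the same way up as now, upright and centred over the uncovered port, and let go. Keep the lens upright and set it down gently, keep the fingers off the port's white window, and leave the other things on the bench where they are.

Things in the scene. Friction and masses are not known exactly. Their poses are not given: they have to be found in the camera images.
- port (a point): the port in the light's top: centre of the flat top face of a raised steel ring (72 mm outside, 44 mm opening, 8 mm high), 81 mm above the bench, around a white glass window 4 mm below the ring's top face. The closed cover hides it. Axes are those of the light: x from its front to its back, y to the left when looking from front to back, z up
- cover_pin (a point): the single upright pin on which the dust cover turns, 75 mm behind the port's centre (along the light's x); the point lies on the pin's axis, 84 mm above the bench. Axes as port
- cover_stud (a point): the dust cover's finger stud: upright steel post, 14 mm diameter, 36 mm tall, 97 mm from the pin's axis on the cover's upper face; the point is its centre, half-way up, about 104 mm above the bench (cover's upper face 86 mm, stud's top 122 mm). The cover is a flat dark steel blade 4 mm thick, its 68 mm round end lying just over the ring. x points from the stud to the pin, z up
- cover (a joint): swing of the dust cover, rad: 0 closed over the port (stud straight in front of the pin, towards the light's front), growing clockwise seen from above, the stud sweeping towards the light's +y side; 1.75 is the open stop. It stays where it is left; turning it takes about 1 N at the stud
- lens_mid_center (a point): the medium-length lens, to be put on the port: black barrel 85 mm tall standing on its flat 58 mm mount, front glass up; 58 mm in diameter up to 60 mm height, 62 mm near the top; the ribbed focus ring 27 to 58 mm up is the place to grip. About 0.3 kg. The point is its centre, half-way up (42.5 mm above its underside), z up to the front glass
- lens_mid_base (a point): centre of the medium lens's underside (mount face)
- lens_long_center (a point): the long lens, 135 mm tall, up to 72 mm in diameter, standing on the bench mat: to be left alone. Centre, half-way up
- lens_short_center (a point): the short lens, 45 mm tall, 64 mm in diameter, standing on the bench mat: to be left alone. Centre, half-way up
- window: the white glass window in the port, 43 mm across, not to be touched with the fingers; origin at the centre of its underside
- light: the lens inspection light: fixed grey box 190 x 150 mm, aluminium top 73 mm above the bench, switch and dimmer on its front. Origin on its underside below the port's centre, 3 mm above the bench (on the mat), 75 mm behind its front, 115 mm before its back, midway between its sides. Axes as port
- lens_mid: the medium lens; origin at the centre of its underside, z up to its front glass
- lens_cap: small loose lens cap, 48 mm across and 12 mm tall, lying on the mat: to be left alone
- camera_body: camera body without a lens, 132 mm wide, 44 mm deep, 92 mm tall, standing on the mat: to be left alone; origin centre of underside, its mount looks along its -x
- blower: black rubber bulb blower, 62 mm across and 112 mm tall, standing nozzle up: to be left alone; origin centre of underside
- screwdriver: screwdriver 170 mm long lying on the mat near the robot: to be left alone
- lens_spanner: steel lens spanner, two flat bars joined by two cross bars, 136 x 74 mm, 20 mm tall, lying on the mat: to be left alone
- loupe: black eye loupe, 44 mm across and 40 mm tall, standing on the mat: to be left alone

How it is judged:
On the way, in this order (a step that is already met when the one before it is completed fails the run):
1. the dust cover is swung aside, fully back at its open stop (value of joint cover above 1.63 rad), for 0.2 s.
2. the medium lens stands upright on the port's ring, centred (horizontal distance between lens_mid_base and port below 0.007 m and z of lens_mid_base in the frame of port below 0.003 m and angle between lens_mid's own z axis and vertical below 0.06 rad), for 0.2 s.
At the end, for the whole second after the job is handed in: The dust cover rests at its open stop (over 1.63 of 1.75 rad) and the medium lens stands at rest on the port's ring (underside within 3 mm of it), mount down, upright within 0.06 rad, its axis within 7 mm of the port's centre so that its mount covers the opening all round, released (all of step 2 and value of joint cover above 1.63 rad and contact force between lens_mid and light above 0.5 N and linear speed of lens_mid below 0.02 m/s); the robot touches nothing.
It fails at once if the lens falls or is thrust onto the port (faster than 0.3 m/s within 15 mm of the ring) (horizontal distance between lens_mid_base and port below 0.04 m and z of lens_mid_base in the frame of port below 0.015 m and linear speed of lens_mid above 0.3 m/s).
It fails at once if the lens is dropped or rammed onto the light (over 60 N) (contact force between lens_mid and light above 60 N).
It fails at once if the fingers touch the port's window (contact force between the fingers and window above 0.3 N).
It fails at once if the medium lens is knocked over (angle between lens_mid's own z axis and vertical above 0.8 rad).
It fails at once if another thing on the bench is shifted by more than 30 mm (distance of any of lens_long_center, lens_short_center, camera_body, blower, lens_cap, screwdriver, lens_spanner, loupe from where it was at the start of the episode above 0.03 m).
It also fails if it takes over 64 s, if anything falls off the work surface, if the arm or the gripper's body presses on something with over 40 N, if the wrist force passes 120 N, or if a joint passes its speed limit or range.

### The arm

A 6-joint arm with a two-finger parallel gripper is mounted at the origin on the work surface. World frame = base frame: x ahead of the robot, y to its left, z up, the work surface at z = 0. Lengths are in m, angles in rad, forces in N, time in s.
With the tool pointing down it reaches from about 0.375 to 0.9 m from the base axis. Payload 3.1 kg.
Tool frame: the origin (TCP) lies between the finger pads; the fingertips stand 19 mm ahead of it and the grasp point (between the pads) is the TCP; z points along the fingers, y is the direction in which the jaws open and shut (so a half turn about z gives the same grasp; the last joint's range is limited). The gripper opens to 87 mm and grips with 3 to 60 N. Pads are 19 mm wide; open, the fingers measure 117 mm over their backs; the gripper's body (75 mm by 190 mm) begins 51 mm behind the grasp point.
Start: joints at [-1.482, 0.527, 1.433, -0, 1.181, -0.178], TCP at [0.165, -0.603, 0.242] pointing down, gripper open.
Joint ranges: [-3.08, 3.08], [-0.75, 2.2], [0.22, 2.44], [-1.43, 4.57], [0, 2.65], [-2.85, 2.85]. Speed limits (rad/s): [2.79, 2.79, 3.14, 3.14, 3.14, 3.14].

### API

Orientations are given as a unit quaternion [x, y, z, w].
In Python, from rig import robot gives the robot as it stands.
- The arm moves only by the tool apply_moves, never from a script. Its argument "series" is a list of rows, each a list of 7 numbers: the shift along the tool's x, y, z in cm, then the turn, a rotation vector about the tool's x, y, z in degrees, then the opening, from 0 (shut) to 1 (fully open). In form: [[dx, dy, dz, rx, ry, rz, grip], ...]. A call has 1 to 5 rows; each row is the pose to reach, as a shift and turn from the pose commanded when the call began, along the tool's axes at that moment; what a row does not reach only later rows make up. A row lasts 1/12 s, in which the tool goes at most 41.7 mm and 7.16 degrees, less where a joint would pass 70% of its speed; a pose out of reach is approached as far as the arm can. A call with a gripper value outside its range is refused whole. The fingers move at their own pace and stop on an object; "newtons" is the grip in N (left out, the last holds). Time passes only in rows, so rows that repeat a pose let the fingers close. It gives the time, the measured TCP pose, the force and the opening at its end, in the units of the state.
- robot.get_obs(): the state, without advancing time (a new reading comes with each control period).
- robot.camera(name): name is "scene" or "top"; returns the picture (480x640x3 uint8, red, green, blue); there is no depth.
- robot.camera_params(name): a dict with "mtx" (3x3 intrinsics, pixels), "origin" and "rotation" of the camera in the world. Camera axes: x right, y down, z forward; pixel columns grow to the right and rows downward; lengths in m; the calibration is good to about 2 mm. A picture is of the moment at which its call begins. camera_params takes no time and is no camera call.
- robot.hand_in(): hands the job in, once; it reports no verdict.
The state is a dict: "time": time; "q": joint angles; "joint_velocities": joint speeds; "joint_torque": joint torques, N m; "position": TCP position; "tool_rot": TCP orientation; "ft_force": force on the tool from outside, world axes, zero at the start; "moment": the same for the moment, N m; "grip_width": finger opening in m.
Only numpy, scipy, OpenCV 4.12 (cv2) and the standard library are available. Lean on these libraries where they do the work, as an engineer would, in place of code of your own. Each camera call takes 0.05 s, during which the arm holds its last target. There are 200 camera calls.

## Working session

There is one attempt and no reset: what is moved stays moved. The work goes in short steps, Python scripts to look and compute and a tool call to move; the robot and the scene stay as the last step left them, time stands still between calls to the robot, and variables do not carry over. Pictures are saved under pics/ and viewed, about 8 in all and at most 12, crops included, and the job is handed in when it is done.

Besides the shell and the picture viewer there is one more tool, called after "Emit:" as name([rows], argument=value, ...), one row to a line, values as JSON. apply_moves: Moves the arm, as the interface text tells. Its arguments: {"type":"object","properties":{"series":{"type":"array"},"newtons":{"type":"number"}},"required":["series"]}

```bash
mkdir -p pics; ls; python3 - <<'E'
from rig import robot
import cv2
o=robot.get_obs(); print(o)
for n in("top","scene"):
    im=robot.camera(n); cv2.imwrite(f"pics/{n}0.png",im[:,:,::-1]); print(n,robot.camera_params(n))
E
```

```text
pics
{'time': 0.0, 'q': array([-1.48248855e+00,  5.28473655e-01,  1.43391130e+00, -7.01466818e-06,
        1.18140620e+00, -1.78463379e-01]), 'joint_velocities': array([ 2.02371465e-04,  1.51103610e-03, -3.14117520e-04,  7.83828501e-05,
       -8.31248382e-04, -1.37309996e-04]), 'joint_torque': array([-1.35526556e-03, -4.40045822e+01, -1.76591295e+01,  6.32890686e-02,
        5.82347705e-02, -1.63607506e-04]), 'position': array([ 0.16474719, -0.60216871,  0.24056414]), 'tool_rot': array([ 9.91116549e-01,  1.32991644e-01,  4.62949368e-05, -1.09827860e-03]), 'ft_force': array([-0.38197527,  0.3350251 , -0.05494261]), 'moment': array([-0.01533482,  0.02546273,  0.0480603 ]), 'grip_width': 0.08736730908771503}
top {'mtx': array([[544.65036685,   0.        , 318.91131827],
       [  0.        , 544.65036685, 240.42800462],
       [  0.        ,   0.        ,   1.        ]]), 'origin': array([ 0.46548947, -0.05911699,  1.11369657]), 'rotation': array([-0.69521929,  0.71694509, -0.03135501,  0.04094795])}
scene {'mtx': array([[592.1606427 ,   0.        , 326.64666134],
       [  0.        , 592.1606427 , 251.96880809],
       [  0.        ,   0.        ,   1.        ]]), 'origin': array([ 1.39344282, -0.1331947 ,  0.88977075]), 'rotation': array([ 0.66445347,  0.6376339 , -0.26294225, -0.28772552])}
```

View pics/top0.png

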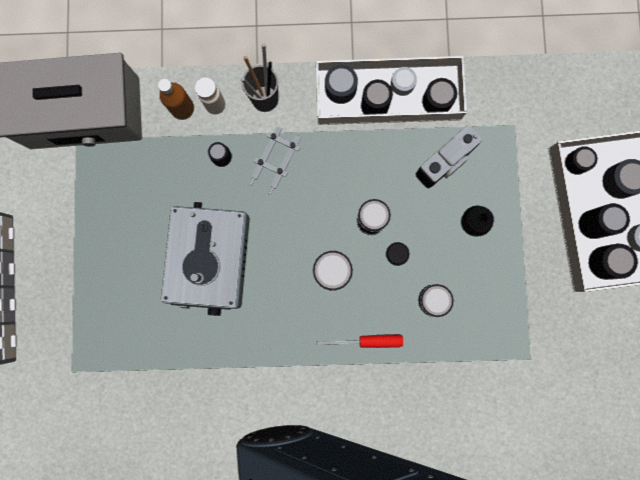

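View pics/scene0.png

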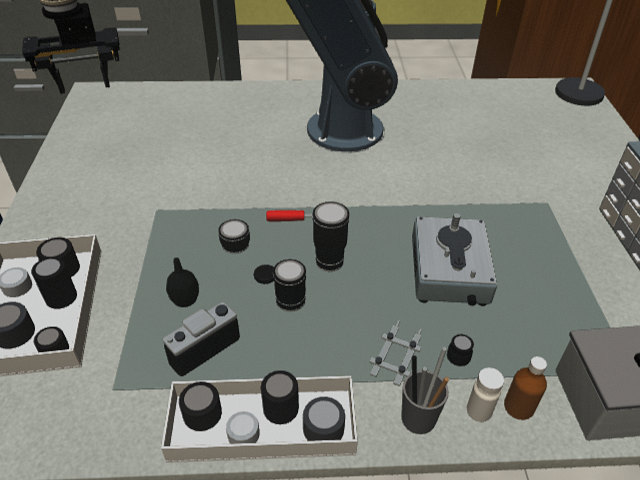

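The top view shows the light at about (206,258), with the stud at (196,278) and the pin near (205,227), so its front faces the robot. The medium lens top is at (374,215), the long lens at (332,270), the cap at (397,253) and the short lens at (436,300). I'll enlarge the light and the lens.

```bash
python3 - <<'E'
import cv2,numpy as np
a=cv2.imread("pics/top0.png");b=cv2.imread("pics/scene0.png")
A=cv2.resize(a[195:320,155:255],None,fx=4.5,fy=4.5,interpolation=cv2.INTER_CUBIC)
B=cv2.resize(a[190:245,345:405],None,fx=5,fy=5,interpolation=cv2.INTER_CUBIC)
C=cv2.resize(b[250:315,265:325],None,fx=4.4,fy=4.4,interpolation=cv2.INTER_CUBIC)
o=np.zeros((580,780,3),np.uint8);o[:A.shape[0],:A.shape[1]]=A
o[:B.shape[0],460:460+B.shape[1]]=B;o[285:285+C.shape[0],460:460+C.shape[1]]=C
cv2.imwrite("pics/crop0.png",o);print(A.shape,B.shape,C.shape)
E
```

```text
(562, 450, 3) (275, 300, 3) (286, 264, 3)
```

View pics/crop0.png

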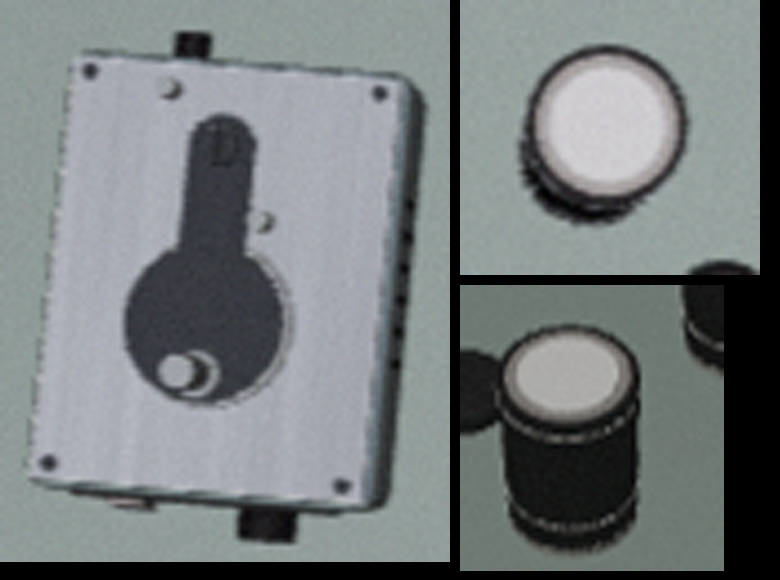

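```bash
cat > h.py <<'E'
import numpy as np
from scipy.spatial.transform import Rotation as R
from rig import robot
def ray(n,uv):
    p=robot.camera_params(n);d=np.linalg.inv(p["mtx"])@[uv[0],uv[1],1]
    return p["origin"],R.from_quat(p["rotation"]).apply(d)
def atz(n,uv,z):
    o,d=ray(n,uv);return o+d*(z-o[2])/d[2]
def proj(n,X):
    p=robot.camera_params(n);c=p["mtx"]@R.from_quat(p["rotation"]).inv().apply(np.array(X)-p["origin"]);return c[:2]/c[2]
E
python3 - <<'E'
from h import *
c=lambda u,v:(155+(u+.5)/4.5-.5,195+(v+.5)/4.5-.5)
sc=[atz("top",c(*p),.074) for p in [(90,70),(380,93),(342,486),(48,463)]]
print("screws",np.round(sc,4)); m=np.mean(sc,0)
x=sc[0]+sc[1]-sc[2]-sc[3];yaw=np.arctan2(x[1],x[0]);y=sc[0]+sc[3]-sc[1]-sc[2];print("yaw",yaw,np.arctan2(-y[0],y[1]), np.linalg.norm(x)/2,np.linalg.norm(y)/2)
ex=np.array([np.cos(yaw),np.sin(yaw),0]);print("port from screws",m-.02*ex,"pin",m+.055*ex)
print("round end",atz("top",c(204,325),.086),"stud top",atz("top",c(178,371),.122),"pin",atz("top",c(222,148),.088))
print("lens top",atz("top",(374.8,215),.088),atz("scene",(290.2,270.9),.088))
for n,uv in dict(long=(332,270),short=(436,300),cap=(397,253),blower=(477,220)).items(): print(n,atz("top",uv,dict(long=.138,short=.048,cap=.015,blower=.1)[n]))
E
```

```text
screws [[0.6402 0.2312 0.074 ]
 [0.6261 0.1062 0.074 ]
 [0.4589 0.1248 0.074 ]
 [0.4723 0.2495 0.074 ]]
yaw -0.10984834600264526 -0.10949765484665844 0.16855293976041857 0.12559407785611262
port from screws [0.52950971 0.18012152 0.074     ] pin [0.60405767 0.17189945 0.074     ]
round end [0.52805694 0.17998525 0.086     ] stud top [0.50753304 0.18232415 0.122     ] pin [0.60262937 0.17130711 0.088     ]
lens top [ 0.61617274 -0.15433883  0.088     ] [ 0.61736959 -0.15001451  0.088     ]
long [ 0.5119113  -0.06919829  0.138     ]
short [ 0.45187868 -0.26975933  0.048     ]
cap [ 0.54802547 -0.20271391  0.015     ]
blower [ 0.59881719 -0.34358883  0.1       ]
```

The two cameras agree on the scene. The port is at about (0.529, 0.180), the yaw is -0.11, and the stud and pin sit where the geometry predicts. The lens is at about (0.6165, -0.152). Next I'll write a planner that prints the move rows.

```bash
cat >> h.py <<'E'
def rot(phi): return R.from_matrix(np.c_[[np.cos(phi),np.sin(phi),0],[np.sin(phi),-np.cos(phi),0],[0,0,-1]])
def state():
    o=robot.get_obs();r=R.from_quat(o["tool_rot"]);x=r.apply([1,0,0]);print("t",round(o["time"],2),"tcp",np.round(o["position"],4),"phi",round(np.degrees(np.arctan2(x[1],x[0])),2),"tilt",np.round(r.apply([0,0,1])[:2],4),"F",np.round(o["ft_force"],1),"w",round(o["grip_width"],4),"q6",round(o["q"][5],2));return o["position"],r
def plan(calls):
    """calls: list of lists of (x,y,z,phi); prints rows of each call, tool axes at its start (cm,deg)"""
    p,r=state()
    for c in calls:
        for x,y,z,f in c:
            d=r.inv().apply(np.array([x,y,z])-p)*100;w=np.degrees((r.inv()*rot(f)).as_rotvec())
            print(np.round(np.r_[d,w],1).tolist())
        print();p,r=np.array(c[-1][:3]),rot(c[-1][3])
E
python3 - <<'E'
from h import *
r=np.radians
plan([[(.27,-.49,.24,r(49))],[(.37,-.33,.24,r(82))],[(.45,-.16,.24,r(115))],[(.49,.02,.24,r(145))],[(.5075,.1825,.24,r(173.7))],[(.5075,.1825,.16,r(173.7))]])
E
```

```text
t 0.1 tcp [ 0.1648 -0.6022  0.2407] phi 15.29 tilt [-0.0002  0.0019] F [ 0.6 -0.  -0.1] w 0.0869 q6 -0.18
[13.1, -8.1, 0.1, -0.1, -0.1, -33.7]

[18.6, -2.9, 0.0, 0.0, 0.0, -33.0]

[17.9, 5.6, 0.0, 0.0, 0.0, -33.0]

[14.6, 11.2, 0.0, 0.0, 0.0, -30.0]

[7.9, 14.3, 0.0, 0.0, 0.0, -28.7]

[0.0, 0.0, 8.0, 0.0, 0.0, 0.0]
```

Emit:
apply_moves([
  [13.1,-8.1,0,0,0,-33.7,0.35],
  [13.1,-8.1,0,0,0,-33.7,0.35],
  [13.1,-8.1,0,0,0,-33.7,0.35],
  [13.1,-8.1,0,0,0,-33.7,0.35],
  [13.1,-8.1,0,0,0,-33.7,0.35],
])

```text
time: 0.52
position: [0.2728, -0.4842, 0.2409]
tool_rot: [0.908, 0.419, 0.001, -0.003]
ft_force: [0.6, -0.4, -0.5]
grip_width: 0.0619
```

Emit:
apply_moves([
  [18.6,-2.9,0,0,0,-33,0.35],
  [18.6,-2.9,0,0,0,-33,0.35],
  [18.6,-2.9,0,0,0,-33,0.35],
  [18.6,-2.9,0,0,0,-33,0.35],
  [18.6,-2.9,0,0,0,-33,0.35],
])

```text
time: 0.93
position: [0.3708, -0.3262, 0.2411]
tool_rot: [0.752, 0.659, 0.001, -0.002]
ft_force: [0.6, -0.7, -0.4]
grip_width: 0.033
```

Emit:
apply_moves([
  [17.9,5.6,0,0,0,-33,0.35],
  [17.9,5.6,0,0,0,-33,0.35],
  [17.9,5.6,0,0,0,-33,0.35],
  [17.9,5.6,0,0,0,-33,0.35],
  [17.9,5.6,0,0,0,-33,0.35],
])

```text
time: 1.35
position: [0.4508, -0.1572, 0.2413]
tool_rot: [0.534, 0.845, 0.001, -0.001]
ft_force: [0.3, 0.6, -0.6]
grip_width: 0.0306
```

Emit:
apply_moves([
  [14.6,11.2,0,0,0,-30,0.35],
  [14.6,11.2,0,0,0,-30,0.35],
  [14.6,11.2,0,0,0,-30,0.35],
  [14.6,11.2,0,0,0,-30,0.35],
  [14.6,11.2,0,0,0,-30,0.35],
])

```text
time: 1.77
position: [0.4901, 0.0227, 0.2413]
tool_rot: [0.297, 0.955, 0.001, -0.001]
ft_force: [-0.3, -0.7, 0.1]
grip_width: 0.0305
```

Emit:
apply_moves([
  [7.9,14.3,0,0,0,-28.7,0.35],
  [7.9,14.3,0,0,0,-28.7,0.35],
  [7.9,14.3,0,0,0,-28.7,0.35],
  [7.9,14.3,0,0,0,-28.7,0.35],
  [7.9,14.3,0,0,0,-28.7,0.35],
])

```text
time: 2.18
position: [0.5077, 0.187, 0.2414]
tool_rot: [0.05, 0.999, 0.002, 0.001]
ft_force: [-0.3, 0.6, 0.4]
grip_width: 0.0304
```

```bash
python3 - <<'E'
from h import *
r=np.radians
plan([[(.5075,.1825,.15,r(173.7))]])
E
```

```text
t 2.18 tcp [0.5077 0.187  0.2414] phi 174.25 tilt [0.0013 0.0033] F [-0.3  0.6  0.4] w 0.0304 q6 -1.33
[-0.0, -0.5, 9.1, 0.2, 0.1, 0.6]
```

Emit:
apply_moves([
  [0,-0.5,3,0.2,0.1,0.6,0.35],
  [0,-0.5,6,0.2,0.1,0.6,0.35],
  [0,-0.5,9.1,0.2,0.1,0.6,0.35],
  [0,-0.5,9.1,0.2,0.1,0.6,0.35],
])

```text
time: 2.52
position: [0.5028, 0.1748, 0.1454]
tool_rot: [0.061, 0.998, -0.003, -0.007]
ft_force: [-1.0, -0.8, -0.4]
grip_width: 0.03
```

```bash
python3 - <<'E'
from h import *
import cv2
state()
a=robot.camera("top")[180:330,130:290,::-1];b=robot.camera("scene")[160:310,380:520,::-1]
cv2.imwrite("pics/stud.png",np.hstack([cv2.resize(a,(400,375)),cv2.resize(b,(350,375))]))
plan([[(.5075,.1825,.114,np.radians(173.7))]])
E
```

```text
t 2.52 tcp [0.5028 0.1748 0.1454] phi 173.04 tilt [-0.0144 -0.005 ] F [-1.  -0.8 -0.4] w 0.03 q6 -1.32
t 2.62 tcp [0.5062 0.1753 0.1498] phi 173.05 tilt [-0.0055 -0.0037] F [-1.1  0.1  0.3] w 0.0304 q6 -1.32
[-0.1, 0.7, 3.6, -0.2, -0.3, -0.7]
```

View pics/stud.png

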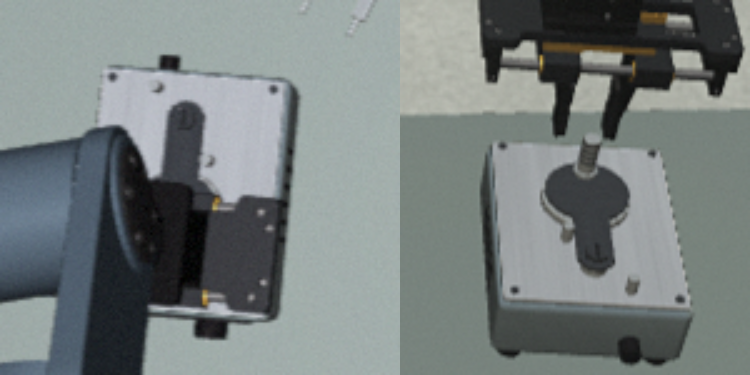

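The picture shows the fingers straddling the line of the stud, which is at (592,145) in the right half, and they are still above it. I'll correct y by +7 mm and then lower.

Emit:
apply_moves([
  [-0.1,0.7,0,-0.2,-0.3,-0.7,0.35],
  [-0.1,0.7,1.2,-0.2,-0.3,-0.7,0.35],
  [-0.1,0.7,2.4,-0.2,-0.3,-0.7,0.35],
  [-0.1,0.7,3.6,-0.2,-0.3,-0.7,0.35],
  [-0.1,0.7,3.6,-0.2,-0.3,-0.7,0.35],
])

```text
time: 3.03
position: [0.5092, 0.1827, 0.115]
tool_rot: [0.054, 0.999, 0.0, 0.002]
ft_force: [0.0, 0.1, 0.5]
grip_width: 0.0305
```

```bash
python3 - <<'E'
from h import *
pin=np.array([.6035,.1718]);
def P(th): a=np.pi-.11-th; return (*(pin+.097*np.array([np.cos(a),np.sin(a)])),.114,a)
th=np.radians
plan([[P(th(5*k+i)) for i in range(1,6)] if 0 else [P(th(25*k+5*i)) for i in range(1,6)] for k in range(4)]+[[P(1.83)]])
E
```

```text
t 3.03 tcp [0.5092 0.1827 0.115 ] phi 173.8 tilt [ 0.0044 -0.0001] F [0.  0.1 0.5] w 0.0305 q6 -1.32
[0.2, 0.8, 0.1, 0.0, 0.2, 5.1]
[0.1, 1.6, 0.1, 0.0, 0.2, 10.1]
[-0.1, 2.5, 0.1, 0.1, 0.2, 15.1]
[-0.4, 3.3, 0.1, 0.1, 0.2, 20.1]
[-0.7, 4.0, 0.1, 0.1, 0.2, 25.1]

[-0.0, 0.8, 0.0, 0.0, 0.0, 5.0]
[-0.1, 1.7, 0.0, 0.0, 0.0, 10.0]
[-0.3, 2.5, 0.0, 0.0, 0.0, 15.0]
[-0.6, 3.3, 0.0, 0.0, 0.0, 20.0]
[-0.9, 4.1, 0.0, 0.0, 0.0, 25.0]

[-0.0, 0.8, 0.0, 0.0, 0.0, 5.0]
[-0.1, 1.7, 0.0, 0.0, 0.0, 10.0]
[-0.3, 2.5, 0.0, 0.0, 0.0, 15.0]
[-0.6, 3.3, 0.0, 0.0, 0.0, 20.0]
[-0.9, 4.1, 0.0, 0.0, 0.0, 25.0]

[-0.0, 0.8, 0.0, 0.0, 0.0, 5.0]
[-0.1, 1.7, 0.0, 0.0, 0.0, 10.0]
[-0.3, 2.5, 0.0, 0.0, 0.0, 15.0]
[-0.6, 3.3, 0.0, 0.0, 0.0, 20.0]
[-0.9, 4.1, 0.0, 0.0, 0.0, 25.0]

[-0.0, 0.8, 0.0, 0.0, 0.0, 4.9]
```

Emit:
apply_moves([
  [0.2,0.8,0,0,0,5,0.35],
  [0.1,1.6,0,0,0,10,0.35],
  [-0.1,2.5,0,0,0,15,0.35],
  [-0.4,3.3,0,0,0,20,0.35],
  [-0.7,4.0,0,0,0,25,0.35],
])

```text
time: 3.45
position: [0.5207, 0.2222, 0.1167]
tool_rot: [0.271, 0.963, 0.001, 0.003]
ft_force: [-1.1, 0.2, -0.6]
grip_width: 0.0307
```

Emit:
apply_moves([
  [0,0.8,0,0,0,5,0.35],
  [-0.1,1.7,0,0,0,10,0.35],
  [-0.3,2.5,0,0,0,15,0.35],
  [-0.6,3.3,0,0,0,20,0.35],
  [-0.9,4.1,0,0,0,25,0.35],
])

```text
time: 3.87
position: [0.5497, 0.2526, 0.1169]
tool_rot: [0.473, 0.881, 0.001, 0.002]
ft_force: [-0.5, -0.1, -2.0]
grip_width: 0.0307
```

Emit:
apply_moves([
  [0,0.8,0,0,0,5,0.35],
  [-0.1,1.7,0,0,0,10,0.35],
  [-0.3,2.5,0,0,0,15,0.35],
  [-0.6,3.3,0,0,0,20,0.35],
  [-0.9,4.1,0,0,0,25,0.35],
])

```text
time: 4.28
position: [0.5888, 0.268, 0.1171]
tool_rot: [0.652, 0.758, 0.002, 0.002]
ft_force: [-0.6, -0.3, -0.3]
grip_width: 0.0307
```

```bash
python3 - <<'E'
from h import *
pin=np.array([.6035,.1718]);
def P(th): a=np.pi-.11-th; return (*(pin+.097*np.array([np.cos(a),np.sin(a)])),.114,a)
th=np.radians
p,_=state(); print("r",np.linalg.norm(p[:2]-pin),"theta tool",np.pi-.11-np.arctan2(*(p[:2]-pin)[::-1]))
plan([[P(t) for t in th([80,84,88,92,96])],[P(t) for t in (th(100),1.80,1.83)]])
E
```

```text
t 4.28 tcp [0.5888 0.268  0.1171] phi 98.56 tilt [0.0052 0.0005] F [-0.6 -0.3 -0.3] w 0.0307 q6 0.11
r 0.09728485927817775 theta tool 1.3088359070742397
t 4.28 tcp [0.5888 0.268  0.1171] phi 98.56 tilt [0.0052 0.0005] F [-0.6 -0.3 -0.3] w 0.0307 q6 0.11
[-0.1, 0.8, 0.3, 0.3, 0.0, 4.9]
[-0.1, 1.5, 0.3, 0.3, -0.0, 8.9]
[-0.3, 2.2, 0.3, 0.3, -0.0, 12.9]
[-0.4, 2.8, 0.3, 0.3, -0.0, 16.9]
[-0.7, 3.5, 0.3, 0.3, -0.0, 20.9]

[-0.0, 0.7, 0.0, 0.0, 0.0, 4.0]
[-0.1, 1.2, 0.0, 0.0, 0.0, 7.1]
[-0.1, 1.5, 0.0, 0.0, 0.0, 8.9]
```

Emit:
apply_moves([
  [0,0.8,0.2,0,0,5,0.35],
  [-0.1,1.5,0.2,0,0,9,0.35],
  [-0.3,2.2,0.2,0,0,13,0.35],
  [-0.4,2.8,0.2,0,0,17,0.35],
  [-0.7,3.5,0.2,0,0,21,0.35],
])

```text
time: 4.7
position: [0.6244, 0.2666, 0.1155]
tool_rot: [0.779, 0.627, 0.002, 0.001]
ft_force: [-0.9, 2.0, -0.6]
grip_width: 0.0303
```

Emit:
apply_moves([
  [0,0.6,0,0,0,3,0.35],
  [-0.1,1.0,0,0,0,5,0.35],
  [-0.1,1.0,0,0,0,5,0.35],
])

```text
time: 4.95
position: [0.6352, 0.2629, 0.1155]
tool_rot: [0.805, 0.593, 0.003, 0.002]
ft_force: [0.6, 0.6, -0.3]
grip_width: 0.0303
```

```bash
python3 - <<'E'
from h import *
pin=np.array([.6035,.1718]);
p,_=state(); print("r",np.linalg.norm(p[:2]-pin),"theta tool",np.pi-.11-np.arctan2(*(p[:2]-pin)[::-1]))
E
```

```text
t 4.95 tcp [0.6352 0.2629 0.1155] phi 72.74 tilt [0.0078 0.0009] F [ 0.6  0.6 -0.3] w 0.0303 q6 0.53
r 0.0964554819667806 theta tool 1.7960891877706209
```

Emit:
apply_moves([
  [0,0.2,0,0,0,0,0.35],
  [0,0.4,0,0,0,0,0.35],
  [0,0.4,0,0,0,0,0.35],
])

```text
time: 5.2
position: [0.6376, 0.2615, 0.1139]
tool_rot: [0.805, 0.594, 0.002, 0.001]
ft_force: [-0.2, -0.4, 0.5]
grip_width: 0.0301
```

Emit:
apply_moves([
  [0,0.2,0,0,0,0,0.35],
  [0,0.4,0,0,0,0,0.35],
  [0,0.4,0,0,0,0,0.35],
])

```text
time: 5.45
position: [0.6392, 0.2608, 0.1131]
tool_rot: [0.805, 0.593, -0.0, -0.0]
ft_force: [-5.0, 1.3, 4.0]
grip_width: 0.0305
```

The force rises at the stop (5 N). I'll back off 8 mm, lift, and head for the lens.

Emit:
apply_moves([
  [0,-0.8,0,0,0,0,0.35],
  [0,-0.8,-4,0,0,0,0.35],
  [0,-0.8,-8,0,0,0,0.6],
  [0,-0.8,-12,0,0,0,1],
  [0,-0.8,-12,0,0,0,1],
])

```text
time: 5.87
position: [0.6381, 0.2639, 0.2428]
tool_rot: [0.805, 0.593, 0.01, 0.005]
ft_force: [1.5, 0.3, 2.0]
grip_width: 0.0433
```

```bash
python3 - <<'E'
from h import *
r=np.radians
plan([[(.627,.05,.24,r(107))],[(.6165,-.152,.20,r(141))]])
E
```

```text
t 5.87 tcp [0.6381 0.2639 0.2428] phi 72.82 tilt [0.0221 0.0034] F [1.5 0.3 2. ] w 0.0433 q6 0.53
[-20.8, 5.3, 0.2, 1.3, -0.2, -34.2]

[-19.0, -6.9, 4.0, 0.0, 0.0, -34.0]
```

Emit:
apply_moves([
  [-20.8,5.3,0,0,0,-34.2,1],
  [-20.8,5.3,0,0,0,-34.2,1],
  [-20.8,5.3,0,0,0,-34.2,1],
  [-20.8,5.3,0,0,0,-34.2,1],
  [-20.8,5.3,0,0,0,-34.2,1],
])

```text
time: 6.28
position: [0.6223, 0.0577, 0.2329]
tool_rot: [0.592, 0.806, 0.001, 0.002]
ft_force: [0.3, -0.5, -0.1]
grip_width: 0.0758
```

Emit:
apply_moves([
  [-19,-6.9,4,0,0,-34,1],
  [-19,-6.9,4,0,0,-34,1],
  [-19,-6.9,4,0,0,-34,1],
  [-19,-6.9,4,0,0,-34,1],
  [-19,-6.9,4,0,0,-34,1],
])

```text
time: 6.7
position: [0.6122, -0.14, 0.1935]
tool_rot: [0.331, 0.944, 0.0, 0.002]
ft_force: [0.3, 0.1, 0.5]
grip_width: 0.0868
```

Emit:
apply_moves([
  [0,0,0,0,0,0,1],
  [0,0,0,0,0,0,1],
  [0,0,0,0,0,0,1],
])

```text
time: 6.95
position: [0.6122, -0.1382, 0.1936]
tool_rot: [0.335, 0.942, 0.001, 0.002]
ft_force: [0.3, 0.4, -0.4]
grip_width: 0.0871
```

```bash
python3 - <<'E'
from h import *
import cv2
p,r=state()
a=robot.camera("top")[::,:,::-1];b=robot.camera("scene")[:,:,::-1]
cv2.imwrite("pics/t2.png",a);cv2.imwrite("pics/s2.png",b)
cv2.imwrite("pics/lens.png",np.hstack([cv2.resize(a[185:335,135:275],(420,450)),cv2.resize(b[190:340,230:350],(360,450))]))
plan([[(.6168,-.152,.13,np.radians(141))],[(.6168,-.152,.05,np.radians(141))]])
E
```

```text
t 6.95 tcp [ 0.6122 -0.1382  0.1936] phi 140.88 tilt [ 0.0033 -0.0001] F [ 0.3  0.4 -0.4] w 0.0871 q6 -1.29
t 7.05 tcp [ 0.6126 -0.1368  0.1941] phi 141.04 tilt [ 0.0037 -0.0003] F [-0.2 -0.1  0.5] w 0.0869 q6 -1.29
[-1.3, -0.9, 6.4, 0.1, 0.2, 0.0]

[0.0, 0.0, 8.0, 0.0, 0.0, 0.0]
```

View pics/lens.png

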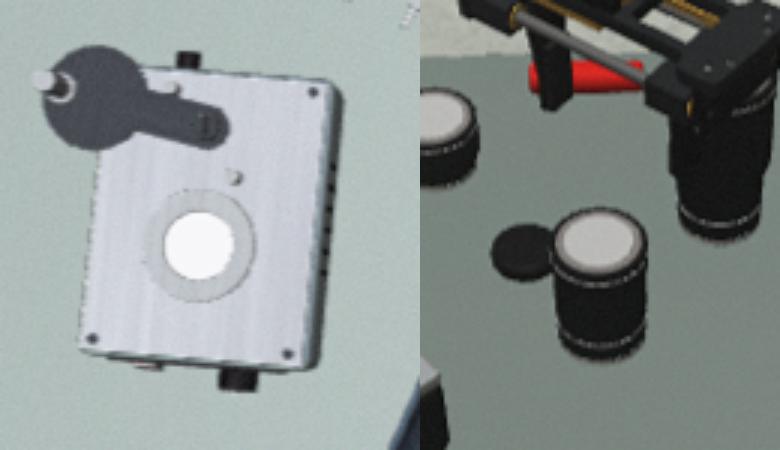

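The cover is open against its stop post, with the stud top at (43,80) and the ring around (200,245) in the crop. The lens is untouched. I'll refine the port and lens positions by centroid.

```bash
python3 - <<'E'
from h import *
import cv2
def cen(f,box,thr):
    a=cv2.imread(f);g=cv2.cvtColor(a,cv2.COLOR_BGR2GRAY);x0,y0,x1,y1=box
    n,l,s,c=cv2.connectedComponentsWithStats((g[y0:y1,x0:x1]>thr).astype(np.uint8))
    i=1+np.argmax(s[1:,4]);print(f,c[i]+[x0,y0],s[i]);return c[i]+[x0,y0]
print("port",atz("top",cen("pics/t2.png",(175,240,230,295),225),.077),atz("scene",cen("pics/s2.png",(400,190,520,310),225),.077))
print("lens",atz("top",cen("pics/top0.png",(350,190,400,240),180),.087),atz("scene",cen("pics/scene0.png",(268,255,312,290),150),.087),atz("scene",cen("pics/s2.png",(268,255,312,290),150),.087))
st=atz("top",(135+43/3,185+80/3),.122);print("stud",st,"theta",np.pi-.11-np.arctan2(st[1]-.1718,st[0]-.6035))
E
```

```text
pics/t2.png [200.94206549 266.45088161] [ 15  16  23  22 397]
pics/s2.png [451. 233.] [50 43  3  1  3]
port [0.52927702 0.18016195 0.077     ] [0.50908824 0.17934249 0.077     ]
pics/top0.png [374.00472813 214.48463357] [ 13  13  23  24 423]
pics/scene0.png [288.95033113 269.86754967] [ 10   7  23  17 302]
pics/s2.png [288.93059937 269.89274448] [ 10   7  23  17 317]
lens [ 0.6173574  -0.15296245  0.087     ] [ 0.61361967 -0.15237575  0.087     ] [ 0.61368468 -0.15241308  0.087     ]
stud [0.63082839 0.26469825 0.122     ] theta 1.746900993841138
```

Emit:
apply_moves([
  [-1.3,-1.0,0,0,0.2,0,1],
  [-1.3,-1.0,2,0,0.2,0,1],
  [-1.3,-1.0,4,0,0.2,0,1],
  [-1.3,-1.0,5,0,0.2,0,1],
  [-1.3,-1.0,5,0,0.2,0,1],
])

```text
time: 7.47
position: [0.6152, -0.1531, 0.1415]
tool_rot: [0.333, 0.943, 0.001, -0.002]
ft_force: [-0.2, 1.5, -0.4]
grip_width: 0.0867
```

```bash
python3 - <<'E'
from h import *
plan([[(.616,-.1527,.049,np.radians(141))]])
E
```

```text
t 7.47 tcp [ 0.6152 -0.1531  0.1415] phi 141.05 tilt [-0.0039  0.0036] F [-0.2  1.5 -0.4] w 0.0867 q6 -1.31
[-0.1, 0.1, 9.2, 0.0, -0.3, 0.1]
```

Emit:
apply_moves([
  [0,0,2,0,0,0,1],
  [0,0,4,0,0,0,1],
  [0,0,6,0,0,0,1],
  [0,0,7.5,0,0,0,1],
  [0,0,8.5,0,0,0,1],
])

```text
time: 7.88
position: [0.6167, -0.1536, 0.0582]
tool_rot: [0.334, 0.943, 0.001, -0.0]
ft_force: [0.6, -0.4, 0.1]
grip_width: 0.0873
```

Emit:
apply_moves([
  [0,0,0.6,0,0,0,1],
  [0,0,0.6,0,0,0,1],
  [0,0,0.6,0,0,0,1],
])

```text
time: 8.13
position: [0.6171, -0.1541, 0.0536]
tool_rot: [0.334, 0.943, 0.001, 0.001]
ft_force: [0.9, -0.5, 1.0]
grip_width: 0.0871
```

```bash
python3 - <<'E'
from h import *
plan([[(.616,-.1527,.049,np.radians(141))]])
E
```

```text
t 8.13 tcp [ 0.6171 -0.1541  0.0536] phi 141.01 tilt [0.0018 0.0013] F [ 0.9 -0.5  1. ] w 0.0871 q6 -1.31
[0.2, 0.0, 0.5, 0.1, 0.0, 0.0]
```

Next, lower a little more and close on the lens gently.

Emit:
apply_moves([
  [0.1,0,0.6,0,0,0,1],
  [0.1,0,0.6,0,0,0,1],
  [0.1,0,0.6,0,0,0,0.8],
  [0.1,0,0.6,0,0,0,0.7],
  [0.1,0,0.6,0,0,0,0.55],
], newtons=15)

```text
time: 8.55
position: [0.616, -0.1534, 0.0473]
tool_rot: [0.334, 0.943, 0.001, 0.0]
ft_force: [0.4, 0.6, -1.1]
grip_width: 0.0746
```

Emit:
apply_moves([
  [0,0,0,0,0,0,0.5],
  [0,0,0,0,0,0,0.5],
  [0,0,0,0,0,0,0.5],
  [0,0,0,0,0,0,0.5],
  [0,0,0,0,0,0,0.5],
], newtons=25)

```text
time: 8.97
position: [0.6162, -0.1532, 0.0472]
tool_rot: [0.334, 0.943, 0.001, 0.001]
ft_force: [1.1, 1.6, 2.3]
grip_width: 0.061
```

Emit:
apply_moves([
  [0,0,0,0,0,0,0.5],
  [0,0,-0.5,0,0,0,0.5],
  [0,0,-1.5,0,0,0,0.5],
  [0,0,-3,0,0,0,0.5],
  [0,0,-3,0,0,0,0.5],
])

```text
time: 9.38
position: [0.617, -0.1542, 0.0795]
tool_rot: [0.334, 0.943, 0.001, 0.002]
ft_force: [1.3, -0.3, -1.4]
grip_width: 0.0609
```

```bash
python3 - <<'E'
from h import *
plan([[(.616,-.1527,.2,np.radians(141))],[(.585,-.02,.2,np.radians(141))],[(.529,.18,.2,np.radians(141))]])
E
```

```text
t 9.38 tcp [ 0.617  -0.1542  0.0795] phi 140.99 tilt [ 0.0043 -0.0002] F [ 1.3 -0.3 -1.4] w 0.0609 q6 -1.31
[0.1, 0.1, -12.1, 0.1, 0.2, -0.0]

[10.8, 8.4, 0.0, 0.0, 0.0, 0.0]

[16.9, 12.0, 0.0, 0.0, 0.0, 0.0]
```

Emit:
apply_moves([
  [0,0,-3,0,0,0,0.5],
  [0,0,-6,0,0,0,0.5],
  [0,0,-9,0,0,0,0.5],
  [0,0,-12,0,0,0,0.5],
  [0,0,-14,0,0,0,0.5],
])

```text
time: 9.8
position: [0.6161, -0.1541, 0.2197]
tool_rot: [0.334, 0.943, 0.001, 0.002]
ft_force: [-0.1, -0.2, -2.9]
grip_width: 0.0611
```

Emit:
apply_moves([
  [2,1.6,0,0,0,0,0.5],
  [4.5,3.5,0,0,0,0,0.5],
  [7,5.4,0,0,0,0,0.5],
  [9.3,7.2,0,0,0,0,0.5],
  [10.8,8.4,0,0,0,0,0.5],
])

```text
time: 10.22
position: [0.5825, -0.0179, 0.2167]
tool_rot: [0.334, 0.943, 0.001, -0.001]
ft_force: [-0.4, 0.7, -2.3]
grip_width: 0.0609
```

Emit:
apply_moves([
  [3,2.1,0,0,0,0,0.5],
  [6,4.3,0,0,0,0,0.5],
  [9,6.4,0,0,0,0,0.5],
  [12,8.5,0,0,0,0,0.5],
  [14,10,0,0,0,0,0.5],
])

```text
time: 10.63
position: [0.5365, 0.148, 0.2171]
tool_rot: [0.333, 0.943, 0.001, -0.001]
ft_force: [-0.6, -0.3, -3.3]
grip_width: 0.0608
```

Emit:
apply_moves([
  [1.5,1,0,0,0,0,0.5],
  [2.9,2,0,0,0,0,0.5],
  [2.9,2,0,0,0,0,0.5],
  [2.9,2,0,0,0,0,0.5],
  [2.9,2,0,0,0,0,0.5],
])

```text
time: 11.05
position: [0.5288, 0.1787, 0.2173]
tool_rot: [0.334, 0.943, 0.001, 0.0]
ft_force: [1.0, 0.5, -2.5]
grip_width: 0.0608
```

```bash
python3 - <<'E'
from h import *
plan([[(.5293,.1802,.17,np.radians(141))]])
E
```

```text
t 11.05 tcp [0.5288 0.1787 0.2173] phi 140.99 tilt [0.0007 0.0011] F [ 1.   0.5 -2.5] w 0.0608 q6 -0.77
[0.1, 0.1, 4.7, 0.1, -0.0, -0.0]
```

Emit:
apply_moves([
  [0.1,0.1,2,0,0,0,0.5],
  [0.1,0.1,4,0,0,0,0.5],
  [0.1,0.1,6,0,0,0,0.5],
  [0.1,0.1,7,0,0,0,0.5],
  [0.1,0.1,7,0,0,0,0.5],
])

```text
time: 11.47
position: [0.5274, 0.1794, 0.1451]
tool_rot: [0.335, 0.942, -0.0, -0.002]
ft_force: [-0.8, 0.4, -1.6]
grip_width: 0.0604
```

Emit:
apply_moves([
  [0,0,0,0,0,0,0.5],
  [0,0,0,0,0,0,0.5],
])

```text
time: 11.63
position: [0.5298, 0.1804, 0.1483]
tool_rot: [0.334, 0.942, 0.001, 0.001]
ft_force: [-0.3, 0.3, -2.9]
grip_width: 0.0609
```

```bash
python3 - <<'E'
from h import *
import cv2
p,r=state()
b=robot.camera("scene")[:,:,::-1];a=robot.camera("top")[:,:,::-1]
cv2.imwrite("pics/s3.png",b);cv2.imwrite("pics/t3.png",a)
cv2.imwrite("pics/place.png",np.hstack([cv2.resize(b[150:310,385:525],(525,600)),cv2.resize(a[200:330,150:210],(270,585))[:600] if 0 else cv2.resize(a[200:330,150:210],(270,600))]))
plan([[(.5293,.1802,.126,np.radians(141))]])
for z in (.081,): print("ring ctr scene px",proj("scene",(.5293,.1802,.081)),"tcp bottom",proj("scene",p-[0,0,.044]),"lens top",proj("scene",p+[0,0,.041]))
E
```

```text
t 11.63 tcp [0.5298 0.1804 0.1483] phi 140.94 tilt [0.0027 0.002 ] F [-0.3  0.3 -2.9] w 0.0609 q6 -0.76
t 11.73 tcp [0.5298 0.1807 0.1487] phi 140.97 tilt [0.0035 0.0021] F [ 0.3 -0.5 -2.3] w 0.0608 q6 -0.76
[0.0, -0.1, 2.3, 0.2, 0.1, -0.0]

ring ctr scene px [453.7336234  238.25841132] tcp bottom [455.851889   229.82872785] lens top [463.45772406 196.43641825]
```

View pics/place.png

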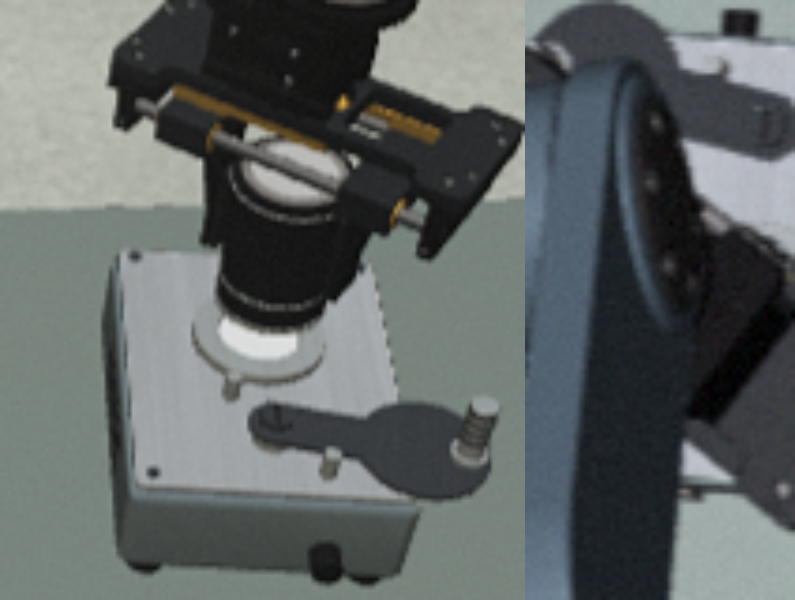

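The lens hangs about 24 mm above the ring, and it's upright. Its mount centre is about 457 px against 455.9 expected, so it's roughly 2 mm towards +y. The cover is still open. I'll shift -2 mm along tool x and lower slowly.

Emit:
apply_moves([
  [-0.2,-0.1,0.5,0.2,0.1,0,0.5],
  [-0.2,-0.1,1,0.2,0.1,0,0.5],
  [-0.2,-0.1,1.4,0.2,0.1,0,0.5],
  [-0.2,-0.1,1.7,0.2,0.1,0,0.5],
  [-0.2,-0.1,1.9,0.2,0.1,0,0.5],
])

```text
time: 12.15
position: [0.5293, 0.1788, 0.1278]
tool_rot: [0.334, 0.943, -0.001, -0.002]
ft_force: [0.0, 0.3, -1.9]
grip_width: 0.0607
```

Emit:
apply_moves([
  [0,0,0,0,0,0,0.5],
  [0,0,0.1,0,0,0,0.5],
  [0,0,0.2,0,0,0,0.5],
  [0,0,0.2,0,0,0,0.5],
  [0,0,0.2,0,0,0,0.5],
])

```text
time: 12.57
position: [0.5297, 0.1788, 0.1265]
tool_rot: [0.334, 0.943, -0.0, -0.001]
ft_force: [0.7, 0.2, -2.2]
grip_width: 0.0607
```

```bash
python3 -c "
from h import *
state()"
```

```text
t 12.57 tcp [0.5297 0.1788 0.1265] phi 140.99 tilt [-0.0027  0.0002] F [ 0.7  0.2 -2.2] w 0.0607 q6 -0.76
```

Emit:
apply_moves([
  [0,0,0.05,0,0,0,0.5],
  [0,0,0.1,0,0,0,0.5],
  [0,0,0.1,0,0,0,0.5],
])

```text
time: 12.82
position: [0.5297, 0.1788, 0.1255]
tool_rot: [0.334, 0.943, -0.0, -0.001]
ft_force: [-0.0, 0.1, -3.2]
grip_width: 0.0603
```

Emit:
apply_moves([
  [0,0,0.05,0,0,0,0.5],
  [0,0,0.1,0,0,0,0.5],
  [0,0,0.1,0,0,0,0.5],
])

```text
time: 13.07
position: [0.5298, 0.1788, 0.1251]
tool_rot: [0.334, 0.943, -0.0, -0.001]
ft_force: [-0.8, -0.1, 2.6]
grip_width: 0.061
```

```bash
python3 - <<'E'
from h import *
import cv2
state()
b=robot.camera("scene")[:,:,::-1]
cv2.imwrite("pics/s4.png",cv2.resize(b[150:310,385:525],(525,600)))
E
```

```text
t 13.07 tcp [0.5298 0.1788 0.1251] phi 140.99 tilt [-0.0023  0.0002] F [-0.8 -0.1  2.6] w 0.061 q6 -0.76
```

View pics/s4.png

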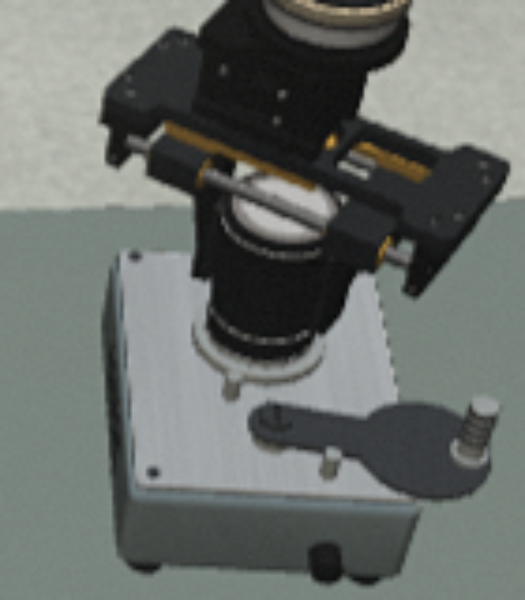

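The lens is seated: the force changed sign at a TCP height of 0.125. In the image it is centred, with the lens at 207–315 inside the ring at 193–327. I'll release and lift off.

Emit:
apply_moves([
  [0,0,0,0,0,0,0.72],
  [0,0,0,0,0,0,0.8],
  [0,0,0,0,0,0,1],
  [0,0,0,0,0,0,1],
  [0,0,0,0,0,0,1],
], newtons=10)

```text
time: 13.53
position: [0.5296, 0.1788, 0.1243]
tool_rot: [0.334, 0.943, -0.0, -0.001]
ft_force: [-0.0, -0.3, 0.3]
grip_width: 0.081
```

Emit:
apply_moves([
  [0,0,0,0,0,0,1],
  [0,0,0,0,0,0,1],
])

```text
time: 13.7
position: [0.5297, 0.1788, 0.1244]
tool_rot: [0.334, 0.943, -0.0, -0.001]
ft_force: [0.1, 0.2, -0.4]
grip_width: 0.0855
```

Emit:
apply_moves([
  [0,0,-1,0,0,0,1],
  [0,0,-3,0,0,0,1],
  [0,0,-6,0,0,0,1],
  [0,0,-9,0,0,0,1],
  [0,0,-13,0,0,0,1],
])

```text
time: 14.12
position: [0.5285, 0.1785, 0.2547]
tool_rot: [0.334, 0.943, -0.001, -0.003]
ft_force: [1.0, 0.6, 0.0]
grip_width: 0.0871
```

Emit:
apply_moves([
  [-4,-3,0,0,0,0,1],
  [-8,-6,0,0,0,0,1],
  [-11,-8,0,0,0,0,1],
  [-14,-10,0,0,0,0,1],
  [-16,-12,0,0,0,0,1],
])

```text
time: 14.53
position: [0.5803, -0.018, 0.2556]
tool_rot: [0.334, 0.943, -0.0, 0.0]
ft_force: [0.0, 0.2, -0.9]
grip_width: 0.0868
```

Emit:
apply_moves([
  [0,0,0,0,0,0,1],
  [0,0,0,0,0,0,1],
  [0,0,0,0,0,0,1],
])

```text
time: 14.78
position: [0.5784, -0.0149, 0.2546]
tool_rot: [0.334, 0.942, -0.0, -0.002]
ft_force: [-0.7, 0.6, -0.3]
grip_width: 0.0874
```

```bash
python3 - <<'E'
from h import *
import cv2
state()
a=robot.camera("top")[:,:,::-1];b=robot.camera("scene")[:,:,::-1]
g=cv2.cvtColor(np.ascontiguousarray(a),cv2.COLOR_BGR2GRAY)
cv2.imwrite("pics/end.png",np.hstack([cv2.resize(a[190:320,150:260],(423,500)),cv2.resize(b[170:310,395:500],(375,500))]))
E
```

```text
t 14.78 tcp [ 0.5784 -0.0149  0.2546] phi 140.94 tilt [-0.0031  0.0009] F [-0.7  0.6 -0.3] w 0.0874 q6 -1.11
```

View pics/end.png

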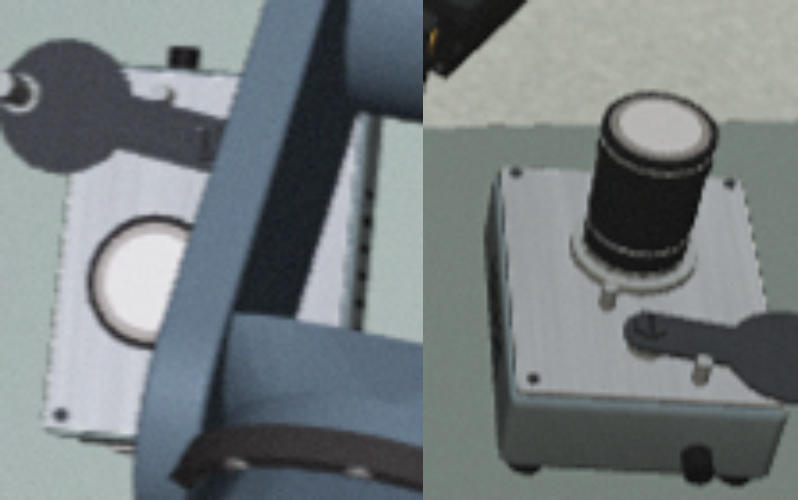

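The lens stands upright on the ring and the cover is open. I'll move the arm clear and measure the offset in the top view.

Emit:
apply_moves([
  [-4,-3,0,0,0,0,1],
  [-7,-5.5,0,0,0,0,1],
  [-10,-8,0,0,0,0,1],
  [-12,-9.5,0,0,0,0,1],
  [-12,-9.5,0,0,0,0,1],
])

```text
time: 15.3
position: [0.614, -0.1691, 0.2543]
tool_rot: [0.335, 0.942, -0.002, 0.001]
ft_force: [1.1, -0.5, -0.0]
grip_width: 0.0871
```

```bash
python3 - <<'E'
from h import *
import cv2
state()
for n,box in (("top",(165,240,225,290)),("scene",(425,185,485,230))):
    a=np.ascontiguousarray(robot.camera(n)[:,:,::-1]);x0,y0,x1,y1=box
    c=a[y0:y1,x0:x1];h=cv2.cvtColor(c,cv2.COLOR_BGR2GRAY)
    k,l,s,ce=cv2.connectedComponentsWithStats((h>200).astype(np.uint8));i=1+np.argmax(s[1:,4])
    print(n,ce[i]+[x0,y0],s[i],atz(n,ce[i]+[x0,y0],.165),"expect",proj(n,(.5293,.1802,.165)));cv2.imwrite(f"pics/e_{n}.png",a)
a=cv2.resize(cv2.imread("pics/e_top.png")[190:320,150:260],(339,400));b=cv2.resize(cv2.imread("pics/e_scene.png")[150:400,120:520],(450,281))
o=np.zeros((400,789,3),np.uint8);o[:,:339]=a;o[:281,339:]=b;cv2.imwrite("pics/end2.png",o)
E
```

```text
t 15.3 tcp [ 0.614  -0.1691  0.2543] phi 140.84 tilt [-0.0001 -0.0036] F [ 1.1 -0.5 -0. ] w 0.0871 q6 -1.33
top [192.94004612 265.61029977] [   0    0   60   50 1301] [0.52576615 0.17387588 0.165     ] expect [189.32518791 263.70410728]Traceback (most recent call last):
  File "<stdin>", line 7, in <module>
    return _wrapfunc(a, 'argmax', axis=axis, out=out, **kwds)
    return bound(*args, **kwds)
ValueError: attempt to get argmax of an empty sequence
```

```bash
python3 - <<'E'
from h import *
import cv2
for n in ("top","scene"):
    a=np.ascontiguousarray(robot.camera(n)[:,:,::-1]);e=proj(n,(.5293,.1802,.165))
    g=cv2.cvtColor(a,cv2.COLOR_BGR2GRAY);s=tuple(int(round(v)) for v in e);ref=int(cv2.medianBlur(g,5)[s[1],s[0]])
    m=np.zeros((482,642),np.uint8);cv2.floodFill(cv2.medianBlur(g,3),m,s,0,18,18,cv2.FLOODFILL_MASK_ONLY|cv2.FLOODFILL_FIXED_RANGE|4)
    M=cv2.moments(m[1:-1,1:-1],True);c=np.array([M["m10"],M["m01"]])/M["m00"]
    print(n,ref,"area",M["m00"],cv2.boundingRect(m[1:-1,1:-1]),c,atz(n,c,.165),"expect",e);cv2.imwrite(f"pics/e_{n}.png",a)
a=cv2.resize(cv2.imread("pics/e_top.png")[190:320,150:260],(339,400));b=cv2.resize(cv2.imread("pics/e_scene.png")[150:400,120:520],(450,281))
o=np.zeros((400,789,3),np.uint8);o[:,:339]=a;o[:281,339:]=b;cv2.imwrite("pics/end2.png",o)
E
```

```text
top 232 area 494.0 (177, 251, 25, 25) [189.32186235 262.84412955] [0.53080697 0.18019731 0.165     ] expect [189.32518791 263.70410728]
scene 187 area 248.0 (450, 198, 23, 14) [461.09677419 204.83064516] [0.52522813 0.18120636 0.165     ] expect [461.0269538  206.19340214]
```

View pics/end2.png

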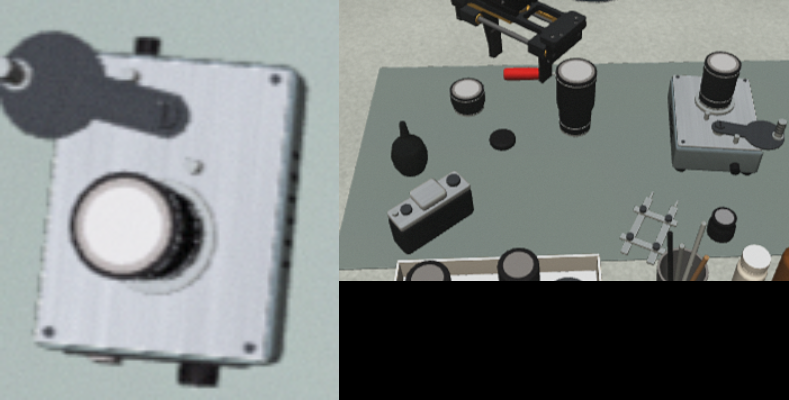

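The lens is within about 2 mm of the port centre in the top view. The cover is open, everything else is in place and the robot is clear, so I'm handing in.

```bash
python3 -c "
from rig import robot
print(robot.hand_in())"
```

```text
the job is handed in; nothing more can be done
None
```

The dust cover is open against its stop, and the medium lens stands upright and released on the port. I handed the job in at about 15 s; no verdict is reported.

- **Cover:** I swung it by its stud with the fingers either side, until the force rose to about 5 N at the stop. The picture taken afterwards gave about 1.75 rad, and it looked unmoved in the last one.
- **Lens:** I gripped it by the focus ring, set it down with about 3 N, then opened the fingers and lifted clear. It looks upright in both views.
- **Centring:** The top camera puts the lens axis about 1.5 mm from the port centre. The scene camera says about 4 mm, mostly along its line of sight, where I trust it less. Both are inside 7 mm.
- **Everything else:** The other items look unmoved in the last picture, though I did not measure them. The screwdriver was partly hidden behind the gripper. The arm was clear and touching nothing, and the fingers never went near the window.

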